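# Roll the tube offcut up to its stop

### The job

Two steel tube offcuts lie at the foot of a sloping twin gutter on the mason's bench: push the thicker one up its gutter with the fingertips, over the crest and into the hollow at the top, so that it lies against the end stop and stays there when you take your hand away. Push it gently and steadily, without squeezing it hard, lifting it, flicking it or letting it run away. Leave the thinner tube and the tools on the bench where they are.

Things in the scene. Friction and masses are not known exactly. Their poses are not given: they have to be found in the camera images.
- rack: Fixed wooden twin gutter, 306 mm long, 184 mm wide. Origin on the bench top under its middle; x points uphill along the gutters, y across them to the left, z up. Two gutters with centre lines at y = +46 and -46 mm, 82 mm wide inside; side walls 10 mm thick stand 20 mm above the floor. Foot lip: 8 mm thick, inner face at x = -140, top 10 mm above the floor.
- thick_seat (a point): Seat of the thick tube's centre against the end stop, but midway between the gutters: x = 110, y = 0, z = 74 mm in the rack's frame, axes as the rack's (the tube's own y is +46 or -46). Past the crest the floor falls at 10 degrees to the stop (face at rack x = 140, top z = 82 mm), so a tube past the crest rolls into this hollow and stays.
- thick_tube: The thicker steel tube offcut: 60 mm outside diameter, 75 mm long, about 0.25 to 0.5 kg, lying across one of the gutters at its foot, against the lip (centre at rack x = -121 mm), free to roll; smooth, it slips against a finger. Origin at its centre. y is the tube's axis, across the gutter; x and z turn as it rolls.
- thin_tube: The thinner steel tube offcut: 42 mm outside diameter, 75 mm long, lying at the foot of the other gutter (rack x = -124 mm). Origin at its centre, axes as for the thick tube. To be left alone.
- mallet: Round wooden carver's mallet standing on its head, handle up: head 86 mm across and 95 mm high, handle 28 mm across, 215 mm high in all. Origin at the centre of its underside, z up. Leave alone.
- chisel: Steel stone chisel lying on the bench, 235 mm long, 22 mm wide, 22 mm high; x along it to the blade, origin on the bench under its middle. Leave alone.
- brush: Bench brush, 150 x 45 x 42 mm, lying bristles down; origin at the centre of its underside. Leave alone.
- slope (a point): Point of the gutter floor at the lip's inner face, midway between the gutters (x = -140, y = 0, z = 22 mm in the rack's frame). x points up along the floor, y across, z square to the floor. The floor rises at 8 degrees from here to the crest (rack x = 68, z = 51 mm). A tube let go below the crest rolls back to the foot.

How it is judged:
By the outcome, as a careful person would: the job done as asked, in the order asked, and still so for the second after the job is handed in, with the robot touching nothing.
It also fails if it takes over 43 s, if anything falls off the work surface, if the arm or the gripper's body presses on something with over 40 N, if the wrist force passes 120 N, or if a joint passes its speed limit or range.

### The arm

A 6-joint arm with a two-finger parallel gripper is mounted at the origin on the work surface. World frame = base frame: x ahead of the robot, y to its left, z up, the work surface at z = 0. Lengths are in m, angles in rad, forces in N, time in s.
With the tool pointing down it reaches from about 0.35 to 0.85 m from the base axis. Payload 8.1 kg.
Tool frame: the origin (TCP) lies midway between the tips of the shut fingers; the grasp point (between the pads) lies 19 mm behind it; z points along the fingers, y is the line along which they close (so a half turn about z gives the same grasp; the last joint's range is limited). The gripper opens to 93 mm and grips with 3 to 60 N. Pads are 15 mm wide; open, the fingers measure 128 mm over their backs; the gripper's body (75 mm by 188 mm) begins 65 mm behind the grasp point.
Start: joints at [-1.413, 0.13, 1.488, -0, 1.523, -0.085], TCP at [0.144, -0.582, 0.219] pointing down, gripper open.
Joint ranges: [-2.96, 2.96], [-0.89, 2.26], [0.02, 2.5], [-1.34, 4.48], [0, 2.73], [-2.66, 2.66]. Speed limits (rad/s): [2.39, 2.39, 2.79, 3.14, 3.14, 3.14].

### API

Orientations are given as a unit quaternion [x, y, z, w].
In Python, from workcell import bot gives the robot as it stands. The module is installed in compiled form; this text tells all that it offers.
- The arm moves only by the tool step_arm, never from a script. Its argument "increments" is a list of rows, each a list of 7 numbers: the opening, from 0 (shut) to 1 (fully open), then the shift along the world's x, y, z in m, then the turn, a rotation vector about the world's x, y, z in degrees. In form: [[hand, x, y, z, ax, ay, az], ...]. A call has 1 to 20 rows; each row shifts and turns the commanded pose from where the row before left it; what a row does not reach is not made up. A row lasts 1/10 s, in which the tool goes at most 50 mm and 8.59 degrees, less where a joint would pass 70% of its speed; a pose out of reach is approached as far as the arm can. A call with a gripper value outside its range is refused whole. The fingers move at their own pace and stop on an object; "grip_force" is the grip in N (left out, the last holds). Time passes only in rows, so rows that do not move let the fingers close. It gives the time, the measured TCP pose, the force, the opening and the grip force at its end, in the units of the state.
- bot.sense(): the state, without advancing time (a new reading comes with each control period).
- bot.snapshot(name): name is "scene" or "top" or "wrist"; returns a dict with "pixels" (384x512x3 uint8, red, green, blue), "range_z" (384x512 float32, m along the optical axis (not along the pixel's ray), 0 where there is no reading), "vertical_fov" (degrees; the focal length in pixels is half the picture's height over the tangent of half this angle, whatever the lens; pixels are square), "cx", "cy" (the principal point, pixels), "T" (4x4, takes a point from camera to world coordinates); the wrist camera has in their place "mount" (4x4, takes a point from camera to tool coordinates, whose origin is the TCP and whose axes are the flange's). Camera axes: x right, y up, looking along -z (the intrinsics and any distortion apply to the point x, -y, -z); pixel columns grow to the right and rows downward; lengths in m; the calibration is good to about 2 mm. The wrist camera is an equidistant fisheye: a pixel r from the principal point sees the ray r / f radians off the axis. A picture is of the moment at which its call begins: read the wrist's pose just before it.
- bot.close_job(): hands the job in; it is judged then, once.
Trained networks look in a picture, given as the dict that the camera call returned (one of the last four; its "shot" number tells which), for a name from the list of things; names that differ only in an ending like _2 or _b are one class to them, and where a whole thing is asked for, a point or a joint stands for the part that bears it (a point fixed in the world has none). Each returns a list of dicts, best first, with "score" (0 to 1); they miss things now and then, are a little off and sometimes report something else, mostly with a low value. They report only what shows in the picture. A call takes as long as a camera call.
- bot.trace(picture, query): "region" (384x512 bool, what is visible of it) and "xy" ([column, row] in pixels, amid what is visible of it).
- bot.tip_of(picture, query): "xy" ([column, row] in pixels: a listed point, or the origin of a listed thing).
The state is a dict: "time": time; "joint_positions": joint angles; "joint_velocities": joint speeds; "joint_efforts": joint torques, N m; "ee_pos": TCP position; "eef_rot": TCP orientation; "force": force on the tool from outside, world axes, zero at the start; "moment": the same for the moment, N m; "finger_gap": opening from 0.0 (shut) to 1.0 (fully open); "grip_force": force on a finger pad.
Only numpy, scipy, OpenCV 4.12 (cv2) and the standard library are available. Lean on these libraries where they do the work, as an engineer would, in place of code of your own. Each camera call takes 0.05 s, during which the arm holds its last target. There are 200 camera calls.

## Working session

There is one attempt and no reset: what is moved stays moved. The work goes in short steps, Python scripts to look and compute and a tool call to move; the robot and the scene stay as the last step left them, time stands still between calls to the robot, and variables do not carry over. Pictures are saved under pics/ and viewed, at most 10 in all, crops included, and the job is handed in when it is done.

Besides the shell and the picture viewer there is one more tool, called after "Call:" by a JSON object that holds its "fn" and its "kwargs". step_arm: Moves the arm, as the interface text tells. Its arguments: {"type":"object","properties":{"increments":{"type":"array"},"grip_force":{"type":"number"}},"required":["increments"]}

```bash
mkdir -p pics; cat > h.py <<'E'
import numpy as np, cv2
from workcell import bot
def cloud(p):
    z=p["range_z"]; h,w=z.shape; f=h/2/np.tan(np.radians(p["vertical_fov"])/2)
    u,v=np.meshgrid(np.arange(w),np.arange(h))
    P=np.stack([(u-p["cx"])/f*z,-(v-p["cy"])/f*z,-z],-1)
    return P@p["T"][:3,:3].T+p["T"][:3,3]
def save(p,n): cv2.imwrite(f"pics/{n}.png",cv2.cvtColor(p["pixels"],cv2.COLOR_RGB2BGR))
E
python3 - <<'E'
from h import *
np.set_printoptions(precision=4,suppress=True)
ims=[]
for c in("top","scene"):
    p=bot.snapshot(c); W=cloud(p); ims.append(p["pixels"])
    for n in("rack","thick_tube","thin_tube","mallet","chisel","brush"):
        for r in bot.trace(p,n)[:2]:
            m=r["region"]&(p["range_z"]>0); q=W[m]
            print(c,n,round(r["score"],2),np.round(r["xy"]),m.sum(),np.median(q,0),q.min(0),q.max(0))
            if n=="rack":
                hh=q[:,2]>0.02; print(cv2.minAreaRect(q[hh,:2].astype(np.float32)))
    for n in("thick_seat","slope"):
        for r in bot.tip_of(p,n)[:1]:
            u,v=np.round(r["xy"]).astype(int); print(c,n,r["score"],u,v,W[v,u])
    np.save(c+".npy",W)
    save(p,c)
print(bot.sense())
E
```

```text
top rack 0.66 [252. 205.] 3611 [ 0.5687 -0.0042  0.046 ] [ 0.4356 -0.2033 -0.0062] [0.7229 0.1465 0.0936]
((0.5772555470466614, -0.02677960693836212), (0.19940897822380066, 0.30837011337280273), 21.5344295501709)
top thick_tube 0.74 [295. 198.] 355 [ 0.5806 -0.1557  0.0807] [ 0.537  -0.2085 -0.0027] [ 0.6342 -0.1196  0.0915]
top thin_tube 0.68 [288. 177.] 221 [ 0.6645 -0.1257  0.0632] [ 0.6274 -0.1569  0.0223] [ 0.7061 -0.0965  0.0748]
top mallet 0.73 [390. 226.] 490 [ 0.468  -0.4796  0.0963] [ 0.4282 -0.5661 -0.0043] [ 0.5153 -0.4483  0.2235]
top chisel 0.6 [242. 149.] 222 [0.7893 0.0357 0.017 ] [ 0.7727 -0.0615  0.0042] [0.8097 0.1539 0.0277]
top brush 0.96 [132. 208.] 517 [0.562  0.4659 0.042 ] [ 0.49    0.4247 -0.0045] [0.6363 0.518  0.053 ]
top thick_seat 0.72 230 213 [0.5329 0.0878 0.061 ]
top slope 0.85 294 188 [ 0.6274 -0.1574  0.0461]
scene rack 0.68 [251. 193.] 3369 [ 0.5786 -0.0114  0.0444] [ 0.3961 -0.2043 -0.0036] [0.7229 0.1453 0.0877]
((0.5786591172218323, -0.02662588655948639), (0.20138335227966309, 0.30840930342674255), 21.069543838500977)
scene thick_tube 0.82 [226.
[... 550 characters left out ...]
 [320. 131.] 384 [0.5667 0.4578 0.039 ] [ 0.464   0.4219 -0.0044] [0.6349 0.5316 0.0501]
scene thick_seat 0.78 258 172 [0.5347 0.0795 0.0608]
scene slope 0.65 233 229 [ 0.631  -0.1624  0.0389]
{'time': 0.9, 'joint_positions': array([-1.4134,  0.1304,  1.4881, -0.    ,  1.5231, -0.0854]), 'joint_velocities': array([-0.0009, -0.0002, -0.0004,  0.0005, -0.0007, -0.0024]), 'joint_efforts': array([ -0.003 , -55.9761, -49.2064,   0.0765,   0.0224,  -0.    ]), 'ee_pos': array([ 0.1443, -0.5824,  0.2187]), 'eef_rot': array([ 0.9926,  0.1211, -0.    , -0.    ]), 'force': array([1.0499, 0.0325, 0.3059]), 'moment': array([ 0.0522, -0.0143, -0.0249]), 'grip_force': 0.0, 'finger_gap': 1.0027394964795182}
```

View pics/top.png

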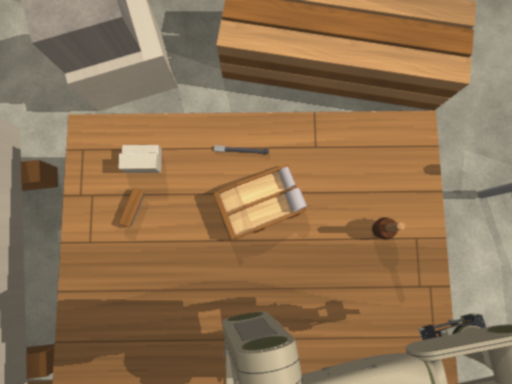

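View pics/scene.png

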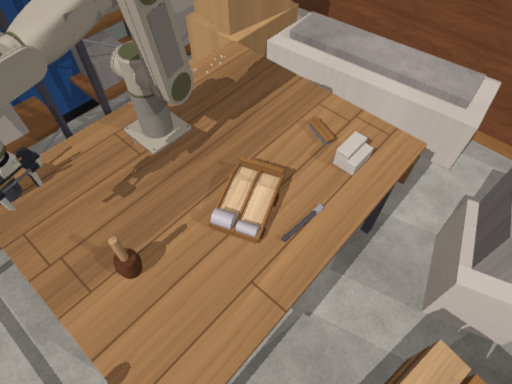

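The top view shows the rack uphill towards the lower left. The thick tube is at (295,200) in the nearer gutter, the thin tube at (288,177) and the mallet at (388,228). In the scene view the thick tube is at (226,217). The uphill heading is about 111.3°, the rack centre is about (0.578, -0.028), and the thick tube is about (0.579, -0.157) at rack y = +46.

Call:
{"fn": "step_arm", "kwargs": {"increments": [[0.25,0.0285,0.0228,0,0,0,6.1],[0.25,0.0285,0.0228,0,0,0,6.1],[0.25,0.0285,0.0228,0,0,0,6.1],[0.25,0.0285,0.0228,0,0,0,6.1],[0.25,0.0285,0.0228,0,0,0,6.1],[0.25,0.0285,0.0228,0,0,0,6.1],[0.25,0.0285,0.0228,0,0,0,6.1],[0.25,0.0285,0.0228,0,0,0,6.1],[0.25,0.0285,0.0228,0,0,0,6.1],[0.25,0.0285,0.0228,0,0,0,6.1],[0.25,0.0285,0.0228,-0.01,0,0,6.1],[0.25,0.0285,0.0228,-0.01,0,0,6.1],[0.25,0.0285,0.0228,-0.01,0,0,6.1],[0.25,0.0285,0.0228,-0.01,0,0,6.1],[0.25,0.0285,0.0228,-0.01,0,0,6.1],[0.25,0.0285,0.0228,-0.01,0,0,6.1],[0.25,0,0,0,0,0,0],[0.25,0,0,0,0,0,0]]}}

```text
time: 2.7
ee_pos: [0.6003, -0.2169, 0.158]
eef_rot: [0.562, 0.827, -0.0, -0.001]
force: [0.0, -0.1, -0.2]
finger_gap: 0.249
grip_force: 0.0
```

```bash
python3 - <<'E'
from h import *
from scipy.spatial.transform import Rotation as R
s=bot.sense(); p=bot.snapshot("wrist"); save(p,"w1")
print(s["time"],s["ee_pos"],R.from_quat(s["eef_rot"]).as_matrix().round(3),s["force"],s["finger_gap"])
T=np.eye(4);T[:3,:3]=R.from_quat(s["eef_rot"]).as_matrix();T[:3,3]=s["ee_pos"];T=T@p["mount"]
z=p["range_z"];h,w=z.shape;f=h/2/np.tan(np.radians(p["vertical_fov"])/2)
u,v=np.meshgrid(np.arange(w),np.arange(h));a=u-p["cx"];b=v-p["cy"];r=np.hypot(a,b)+1e-9
t=np.tan(np.minimum(r/f,1.5));W=np.stack([a/r*t*z,-b/r*t*z,-z],-1)@T[:3,:3].T+T[:3,3]
for n in("thick_tube","thin_tube","rack"):
    for k in bot.trace(p,n)[:1]:
        m=k["region"]&(z>0);q=W[m];print(n,k["score"],np.round(k["xy"]),m.sum(),np.median(q,0),q.min(0),q.max(0))
        if n=="rack": print(cv2.minAreaRect(q[q[:,2]>.02,:2].astype(np.float32)))
        else:
            q=q[q[:,2]>q[:,2].max()-.03]; print(cv2.minAreaRect(q[:,:2].astype(np.float32)), np.percentile(q[:,2],98))
E
```

```text
2.7 [ 0.6003056  -0.21685577  0.15795815] [[-0.367  0.93  -0.001]
 [ 0.93   0.367  0.   ]
 [ 0.001 -0.001 -1.   ]] [ 0.0215867  -0.13271915 -0.18565824] 0.2493632005209938
thick_tube 0.75 [463.  57.] 1826 [0.78389435 0.01662505 0.01537891] [ 0.77019375 -0.06334355 -0.00245013] [0.81633832 0.14133761 0.02322613]
((0.7918371558189392, 0.039724238216876984), (0.20672635734081268, 0.031192712485790253), 84.99602508544922) 0.021018259080731405
thin_tube 0.6 [349. 125.] 3418 [ 0.66165317 -0.12903357  0.0629346 ] [ 0.6248779  -0.15965839  0.02591614] [ 0.70760017 -0.09525011  0.06788362]
((0.6707316040992737, -0.12608851492404938), (0.0838322713971138, 0.040172211825847626), 21.67566680908203) 0.06663152055091623
rack 0.64 [309.  49.] 20447 [ 0.60259546 -0.07849796  0.03686091] [ 0.47957865 -0.20521312 -0.00180185] [0.74019374 0.01129771 0.08462335]
((0.605404794216156, -0.09507052600383759), (0.19571001827716827, 0.15987643599510193), 21.70284080505371)
```

View pics/w1.png

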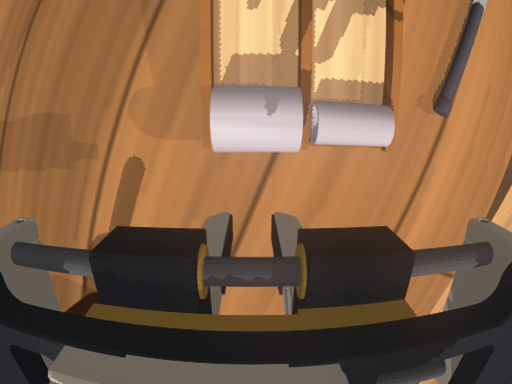

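The wrist view shows the thick tube at columns 211–302, rows 87–152. It is centred in front of the fingers (about column 252). The network's "thick_tube" hit at (463,57) is really the chisel, so I'm ignoring it. Alignment is good, so I'll descend and approach.

Call:
{"fn": "step_arm", "kwargs": {"increments": [[0.25,0,0,-0.028,0,0,0],[0.25,0,0,-0.028,0,0,0],[0.25,0,0,-0.028,0,0,0],[0.25,0,0,-0.028,0,0,0],[0.25,-0.0018,0.0046,0,0,0,0],[0.25,-0.0018,0.0046,0,0,0,0],[0.25,-0.0018,0.0046,0,0,0,0],[0.25,-0.0011,0.0028,0,0,0,0],[0.25,-0.0011,0.0028,0,0,0,0],[0.25,-0.0007,0.0018,0.0002,0,0,0],[0.25,-0.0007,0.0018,0.0002,0,0,0],[0.25,-0.0007,0.0018,0.0003,0,0,0],[0.25,-0.0007,0.0018,0.0003,0,0,0],[0.25,-0.0007,0.0018,0.0003,0,0,0],[0.25,-0.0007,0.0018,0.0003,0,0,0],[0.25,-0.0007,0.0018,0.0003,0,0,0],[0.25,-0.0007,0.0018,0.0003,0,0,0]]}}

```text
time: 4.6
ee_pos: [0.587, -0.1837, 0.0488]
eef_rot: [0.563, 0.827, -0.0, -0.0]
force: [0.2, -2.8, 1.6]
finger_gap: 0.254
grip_force: 1.2
```

```bash
python3 - <<'E'
from h import *
s=bot.sense(); p=bot.snapshot("wrist"); save(p,"w2")
d=s["ee_pos"][:2]-[.578,-.028];print(s["time"],s["ee_pos"],d@[-.365,.931],d@[-.931,-.365],s["force"])
E
```

```text
4.6 [ 0.58696582 -0.18366391  0.04880612] -0.14819562353093374 0.0484701520070982 [ 0.18329545 -2.76525157  1.56161516]
```

View pics/w2.png

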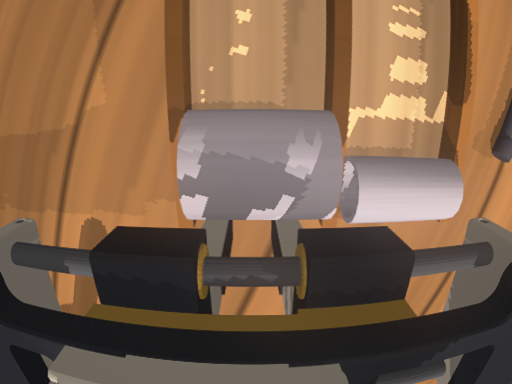

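The fingers are in contact square on the tube (columns 178–342), at about 3 N. I'll push steadily at about 30 mm/s along the slope.

Call:
{"fn": "step_arm", "kwargs": {"increments": [[0.25,-0.0011,0.0028,0.0004,0,0,0],[0.25,-0.0011,0.0028,0.0004,0,0,0],[0.25,-0.0011,0.0028,0.0004,0,0,0],[0.25,-0.0011,0.0028,0.0004,0,0,0],[0.25,-0.0011,0.0028,0.0004,0,0,0],[0.25,-0.0011,0.0028,0.0004,0,0,0],[0.25,-0.0011,0.0028,0.0004,0,0,0],[0.25,-0.0011,0.0028,0.0004,0,0,0],[0.25,-0.0011,0.0028,0.0004,0,0,0],[0.25,-0.0011,0.0028,0.0004,0,0,0],[0.25,-0.0011,0.0028,0.0004,0,0,0],[0.25,-0.0011,0.0028,0.0004,0,0,0],[0.25,-0.0011,0.0028,0.0004,0,0,0],[0.25,-0.0011,0.0028,0.0004,0,0,0],[0.25,-0.0011,0.0028,0.0004,0,0,0],[0.25,-0.0011,0.0028,0.0004,0,0,0],[0.25,-0.0011,0.0028,0.0004,0,0,0],[0.25,-0.0011,0.0028,0.0004,0,0,0],[0.25,-0.0011,0.0028,0.0004,0,0,0],[0.25,-0.0011,0.0028,0.0004,0,0,0]]}}

```text
time: 6.65
ee_pos: [0.565, -0.1276, 0.0569]
eef_rot: [0.563, 0.827, -0.0, 0.0]
force: [1.4, -1.8, 1.4]
finger_gap: 0.254
grip_force: 1.2
```

Call:
{"fn": "step_arm", "kwargs": {"increments": [[0.25,-0.0011,0.0028,0.0004,0,0,0],[0.25,-0.0011,0.0028,0.0004,0,0,0],[0.25,-0.0011,0.0028,0.0004,0,0,0],[0.25,-0.0011,0.0028,0.0004,0,0,0],[0.25,-0.0011,0.0028,0.0004,0,0,0],[0.25,-0.0011,0.0028,0.0004,0,0,0],[0.25,-0.0011,0.0028,0.0004,0,0,0],[0.25,-0.0011,0.0028,0.0004,0,0,0],[0.25,-0.0011,0.0028,0.0004,0,0,0],[0.25,-0.0011,0.0028,0.0004,0,0,0],[0.25,-0.0011,0.0028,0.0004,0,0,0],[0.25,-0.0011,0.0028,0.0004,0,0,0],[0.25,-0.0011,0.0028,0.0004,0,0,0],[0.25,-0.0011,0.0028,0.0004,0,0,0],[0.25,-0.0011,0.0028,0.0004,0,0,0],[0.25,-0.0011,0.0028,0.0004,0,0,0],[0.25,-0.0011,0.0028,0.0004,0,0,0],[0.25,-0.0011,0.0028,0.0004,0,0,0],[0.25,-0.0011,0.0028,0.0004,0,0,0],[0.25,-0.0011,0.0028,0.0004,0,0,0]]}}

```text
time: 8.65
ee_pos: [0.543, -0.0716, 0.0649]
eef_rot: [0.563, 0.827, 0.0, -0.0]
force: [0.4, -2.6, 1.3]
finger_gap: 0.249
grip_force: 1.2
```

```bash
python3 - <<'E'
from h import *
s=bot.sense(); p=bot.snapshot("wrist"); save(p,"w3")
d=s["ee_pos"][:2]-[.578,-.028];print(s["time"],s["ee_pos"],d@[-.365,.931],d@[-.931,-.365],s["force"])
E
```

```text
8.65 [ 0.54298117 -0.07156327  0.06486124] -0.02777552885386528 0.048503121623500754 [ 0.4419697  -2.62754124  1.27327785]
```

View pics/w3.png

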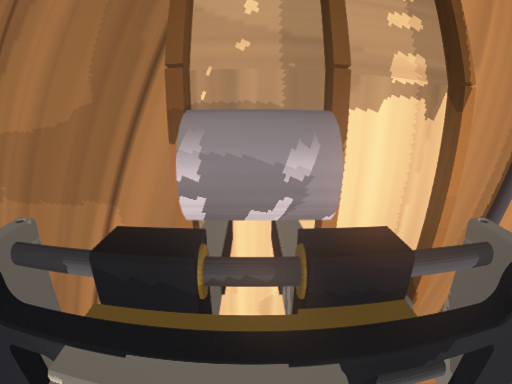

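The tube is still square against the fingers, about 58 mm from the crest. I'll slow down as it gets near.

Call:
{"fn": "step_arm", "kwargs": {"increments": [[0.25,-0.0011,0.0028,0.0004,0,0,0],[0.25,-0.0011,0.0028,0.0004,0,0,0],[0.25,-0.0011,0.0028,0.0004,0,0,0],[0.25,-0.0011,0.0028,0.0004,0,0,0],[0.25,-0.0011,0.0028,0.0004,0,0,0],[0.25,-0.0011,0.0028,0.0004,0,0,0],[0.25,-0.0011,0.0028,0.0004,0,0,0],[0.25,-0.0011,0.0028,0.0004,0,0,0],[0.25,-0.0011,0.0028,0.0004,0,0,0],[0.25,-0.0011,0.0028,0.0004,0,0,0],[0.25,-0.0011,0.0028,0.0004,0,0,0],[0.25,-0.0011,0.0028,0.0004,0,0,0],[0.25,-0.0011,0.0028,0.0004,0,0,0],[0.25,-0.0007,0.0019,0.0003,0,0,0],[0.25,-0.0007,0.0019,0.0003,0,0,0],[0.25,-0.0007,0.0019,0.0003,0,0,0],[0.25,-0.0007,0.0019,0.0002,0,0,0],[0.25,-0.0007,0.0019,0.0002,0,0,0],[0.25,-0.0004,0.0009,0,0,0,0],[0.25,-0.0004,0.0009,0,0,0,0]]}}

```text
time: 10.7
ee_pos: [0.5243, -0.024, 0.0712]
eef_rot: [0.563, 0.827, -0.0, -0.0]
force: [-0.2, -2.2, -0.1]
finger_gap: 0.249
grip_force: 0.8
```

Call:
{"fn": "step_arm", "kwargs": {"increments": [[0.25,-0.0004,0.0009,0,0,0,0],[0.25,-0.0004,0.0009,0,0,0,0],[0.25,-0.0004,0.0009,0,0,0,0],[0.25,-0.0004,0.0009,0,0,0,0],[0.25,-0.0004,0.0009,0,0,0,0],[0.25,-0.0004,0.0009,0,0,0,0],[0.25,-0.0004,0.0009,0,0,0,0],[0.25,-0.0004,0.0009,0,0,0,0],[0.25,-0.0004,0.0009,0,0,0,0],[0.25,-0.0004,0.0009,0,0,0,0],[0.25,-0.0004,0.0009,0,0,0,0],[0.25,-0.0004,0.0009,0,0,0,0],[0.25,-0.0004,0.0009,0,0,0,0],[0.25,-0.0004,0.0009,0,0,0,0],[0.25,-0.0004,0.0009,0,0,0,0],[0.25,0,0,0,0,0,0],[0.25,0,0,0,0,0,0],[0.25,0,0,0,0,0,0]]}}

```text
time: 12.5
ee_pos: [0.5185, -0.0106, 0.0713]
eef_rot: [0.563, 0.827, -0.0, 0.0]
force: [-0.6, 0.4, -0.4]
finger_gap: 0.248
grip_force: 0.0
```

```bash
python3 - <<'E'
from h import *
s=bot.sense(); p=bot.snapshot("wrist"); save(p,"w4")
d=s["ee_pos"][:2]-[.578,-.028];print(s["time"],s["ee_pos"],d@[-.365,.931],d@[-.931,-.365],s["force"])
E
```

```text
12.5 [ 0.51847975 -0.01064313  0.07132452] 0.037884136890539266 0.049078093864369114 [-0.64861809  0.43063483 -0.4357008 ]
```

View pics/w4.png

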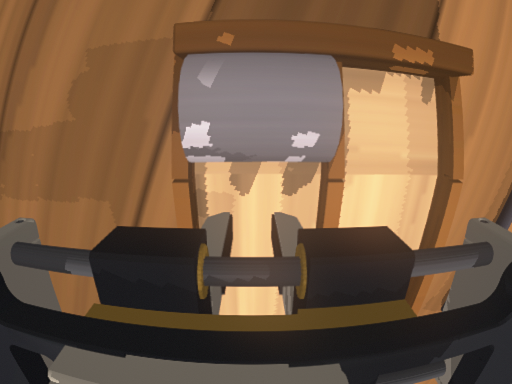

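The tube has rolled over the crest and lies against the end stop (rows 52–162), clear of the fingers. I'll retreat and check it again.

Call:
{"fn": "step_arm", "kwargs": {"increments": [[0.25,0.002,-0.005,0.01,0,0,0],[0.25,0,0,0.025,0,0,0],[0.25,0,0,0.03,0,0,0],[0.25,0,0,0.03,0,0,0],[0.25,0,0,0.03,0,0,0],[0.25,0,0,0.02,0,0,0],[0.25,0,0,0,0,0,0],[0.25,0,0,0,0,0,0],[0.25,0,0,0,0,0,0],[0.25,0,0,0,0,0,0]]}}

```text
time: 13.55
ee_pos: [0.5196, -0.0156, 0.2148]
eef_rot: [0.563, 0.827, -0.001, -0.001]
force: [0.0, 0.4, -0.3]
finger_gap: 0.249
grip_force: 0.0
```

```bash
python3 - <<'E'
from h import *
p=bot.snapshot("scene"); save(p,"s2"); W=cloud(p)
for n in("thick_tube","thin_tube"):
    for r in bot.trace(p,n)[:2]:
        q=W[r["region"]&(p["range_z"]>0)]; print(n,r["score"],np.round(r["xy"]),np.median(q,0))
print(bot.sense()["force"],"expected seat",.578-.365*.11-.931*.046,-.028+.931*.11-.365*.046)
p=bot.snapshot("wrist"); save(p,"w5")
E
```

```text
thick_tube 0.79 [250. 168.] [0.50392448 0.04210254 0.09486073]
thin_tube 0.67 [245. 230.] [ 0.67118837 -0.13584981  0.0610081 ]
thin_tube 0.63 [251. 172.] [0.5038285  0.04218206 0.09452918]
[ 0.99999758 -0.54541607  0.25808676] expected seat 0.4950239999999999 0.057620000000000005
```

View pics/w5.png

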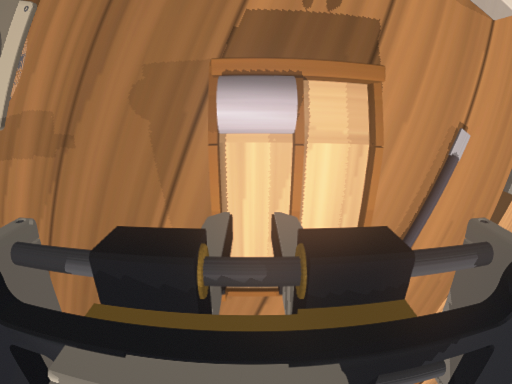

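The thick tube (columns 217–298, rows 75–133) rests against the stop with the hand clear. The thin tube hasn't moved, so I'm handing in.

```bash
python3 -c "
from workcell import bot
print(bot.close_job())"
```

```text
the job is handed in; nothing more can be done
None
```

The thick tube is in the hollow at the top of its gutter, lying against the end stop with the hand clear; the thin tube and tools were left alone, and I handed the job in at about 13.7 s.

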